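# Find the cam-lock notch by feel and draw out the specimen slide

### The job

The specimen slide is locked by the black knob on the blue housing: turn the knob slowly clockwise until you feel the turning torque dip and then rise as the hidden notch is found, and leave the knob resting in that notch. Then draw the slide gently by its red post all the way out from under the blue hood to its stop, without ever forcing it against the lock, and let go; the mounted specimen must stay in its nest and the things standing around must be left alone.

Things in the scene. Friction and masses are not known exactly. Their poses are not given: they have to be found in the camera images.
- fixture: fixed lock fixture: grey base plate 225 x 190 x 20 mm (x -132 to +93, y -83 to +107 mm), with a blue knob housing at y +55 mm and a slide track along its x axis at y -45 mm between steel rails 12 mm high. Origin at table level, z up. Bolted down, but it stands elsewhere and turned otherwise each time
- housing_top (a point): middle of the top of the blue knob housing (84 x 80 mm, top 58 mm above the table), on the knob's axis. Inside, a spring plunger drops into the hidden notch: over the last 0.1 rad before its middle the drag turns into a pull forward of about 0.1 N m; past the middle it jumps to 0.2 to 0.35 N m against turning on, and 0.1 rad further it is even again
- hood_top (a point): middle of the top of the blue dust hood over the parked nest (72 x 76 mm, top 62 mm above the table, open towards the fixture's -x)
- knob_grip (a point): grip point of the black bar knob, on its vertical turning axis, 84 mm above the table. The bar is 42 mm long, 12 mm thick and 28 mm high (66 to 94 mm above the table), on a round collar of 40 mm diameter; a white line on top marks one end. x along the bar (the white end is -x), z up
- knob (a joint): knob angle in rad, growing clockwise seen from above; 0 = bar along the fixture's x axis, stop at 1.8. Starts between 0 and 0.15. The notch's middle lies between 0.5 and 1.5, new each time, with no visible sign. Elsewhere the drag is an even 0.04 to 0.12 N m when turned slowly. Let go within 0.06 rad of the middle, the knob settles in it in 1 s; only within about 0.02 rad is the slide free
- pull_post: the red upright pull post on the slide, 14 mm diameter, 40 mm high, origin at the middle of its foot, 30 mm above the table; it stands 29 mm in front of the hood when the slide is parked. z up
- post_grip (a point): point to grip on the post's axis, 56 mm above the table
- slide (a joint): how far the slide is drawn out, in m: 0 = parked under the hood, 0.070 = out against its stop. It moves along the fixture's -x axis. Free, it needs about 1.5 to 3 N; locked, it gives about 1 mm and then stands rigid
- nest_floor (a point): middle of the floor of the nest on the slide (black ring, inner diameter 33.6 mm, wall 8 mm high); moves with the slide; 30 mm above the table
- lock_bar: hidden small steel bar under the slide, fixed to it, that meets the lock's plunger when a locked slide is pulled; moves with the slide
- specimen: black round mounted specimen, 30 mm diameter, 18 mm high, lying loose in the nest; origin at the middle of its underside
- loupe: bystander: black loupe, 38 mm diameter, 34 mm high, on the table in front of the knob housing; origin at the middle of its underside
- petri: bystander: glass petri dish, 68 mm diameter, 20 mm high, left of the fixture; origin at the middle of its underside
- etchant: bystander: brown bottle, 52 mm diameter, 105 mm high, right of the fixture; origin at the middle of its underside

How it is judged:
By the outcome, as a careful person would: the job done as asked, in the order asked, and still so for the second after the job is handed in, with the robot touching nothing.
It also fails if it takes over 72 s, if anything falls off the work surface, if the arm or the gripper's body presses on something with over 40 N, if the wrist force passes 120 N, or if a joint passes its speed limit or range.

### The arm

A 6-joint arm with a two-finger parallel gripper is mounted at the origin on a cart in front of the work surface, level with it; the furniture and walls round the work are solid. World frame = base frame: x ahead of the robot, y to its left, z up, the work surface at z = 0. Lengths are in mm, angles in rad, forces in N, time in s.
With the tool pointing down it reaches from about 350 to 875 mm from the base axis. Payload 4.2 kg.
Tool frame: the origin (TCP) lies on the mounting face of the last link; the fingertips stand 173 mm ahead of it and the grasp point (between the pads) lies 155 mm ahead of it; z points along the fingers, y is the direction in which the jaws open and shut (so a half turn about z gives the same grasp; the last joint's range is limited). The gripper opens to 85 mm and grips with 20 to 120 N. Pads are 22 mm wide; open, the fingers measure 114 mm over their backs; the gripper's body (76 mm by 85 mm) begins 54 mm behind the grasp point. The pads swing forward as they close: fully open they stand 13 mm farther back than shut.
Start: joints at [1.496, 0.385, 0.008, 0, -1.194, -0.259], TCP at [204.74, 590.493, 404.712] pointing down, gripper open.
Joint ranges: [-3.14, 3.14], [-1.21, 2.06], [-1.07, 1.41], [-3.16, 2.05], [-2.99, -0.16], [-3.1, 3.1]. Speed limits (rad/s): [2.79, 2.79, 3.14, 3.14, 3.14, 3.14].

### API

Orientations are given as a unit quaternion [x, y, z, w].
In Python, from bench import arm gives the robot as it stands.
- The arm moves only by the shell command python3 -m jog 'ROWS' [OPENING]. ROWS is JSON, a list that holds one entry, the list of rows, each a list of 4 numbers: the shift along the tool's x, y, z in mm, then the turn about the tool's z in degrees. In form: [[[x, y, z, spin], ...]]. A call has exactly 5 rows; each row is the pose to reach, as a shift and turn from the pose measured when the call began, along the tool's axes at that moment; what a row does not reach only later rows make up. A row lasts 1/8 s, in which the tool goes at most 62.5 mm and 10.7 degrees, less where a joint would pass 70% of its speed; a pose out of reach is approached as far as the arm can. A call with a gripper value outside its range is refused whole. OPENING is the finger opening in mm, from 0 to 85.4, set as the call begins (- or left out, the last holds). The fingers move at their own pace and stop on an object; the grip force is fixed at half the most. Time passes only in rows, so rows that repeat a pose let the fingers close, or fill a call up. It gives the time, the measured TCP pose, the force and the opening at its end, in the units of the state.
- arm.read_state(): the state, without advancing time (a new reading comes with each control period).
- arm.get_image(name): name is "scene" or "side" or "wrist"; returns (picture, depth): 400x640x3 uint8, blue, green, red; 400x640 float32, mm along the optical axis (not along the pixel's ray), 0 where there is no reading.
- arm.camera_params(name): a dict with "mtx" (3x3 intrinsics, pixels), "k1" (the pictures are not rectified: a ray, as slopes to the right and down, at radius r is drawn at 1 + k1 r^2 times it, then the intrinsics apply), "R" (3x3) and "t" (3): a world point X has camera coordinates R X + t. Camera axes: x right, y down, z forward; pixel columns grow to the right and rows downward; lengths in mm; the calibration is good to about 2 mm. A picture is of the moment at which its call begins: read the wrist's pose just before it. camera_params takes no time and is no camera call; for the wrist camera it gives the pose at the moment of the call.
- arm.job_done(): hands the job in, once; it reports no verdict.
The state is a dict: "clock": time; "joints": joint angles; "joint_vel": joint speeds; "joint_efforts": joint torques, N m; "position": TCP position; "ee_rot": TCP orientation; "contact_force": force on the tool from outside, world axes, zero at the start; "wrist_torque": the same for the moment, N m; "gripper_width": finger opening in mm.
Only numpy, scipy, OpenCV 4.12 (cv2) and the standard library are available. Lean on these libraries where they do the work, as an engineer would, in place of code of your own. Each camera call takes 0.05 s, during which the arm holds its last target.

## Working session

There is one attempt and no reset: what is moved stays moved. The work goes in short steps, Python scripts to look and compute and a shell command to move; the robot and the scene stay as the last step left them, time stands still between calls to the robot, and variables do not carry over. Pictures are saved under pics/ and viewed, and the job is handed in when it is done.

```bash
ls; mkdir -p pics
python3 - <<'E'
from bench import arm
import cv2
s=arm.read_state(); print(s)
for n in("scene","side","wrist"):
    p=arm.camera_params(n); print(n,p)
    i,d=arm.get_image(n); cv2.imwrite(f"pics/a_{n}.png",i)
    import numpy as np; np.savez(f"pics/a_{n}.npz",i=i,d=d,**p)
E
```

```text
pics
{'clock': 0.0, 'joints': array([ 1.49558432e+00,  3.85529550e-01,  6.62422880e-03, -5.06682621e-04,
       -1.19397480e+00, -2.58635823e-01]), 'joint_vel': array([ 2.29460371e-04,  1.83036417e-03, -2.71277010e-04, -1.20635353e-05,
       -2.35114543e-03, -1.03828025e-03]), 'joint_efforts': array([ 9.68204768e-04, -3.92288840e+01,  1.88397628e+01,  4.18595999e+00,
       -4.70694155e-03,  5.11492971e-06]), 'position': array([204.67680524, 590.31261073, 403.63571142]), 'ee_rot': array([ 9.86084426e-01, -1.66241882e-01, -1.39059427e-04,  1.05908205e-03]), 'contact_force': array([ 0.19754451,  0.04881366, -0.16392912]), 'wrist_torque': array([ 0.00608344, -0.01112762,  0.02053707]), 'gripper_width': 85.14053488033919}
scene {'mtx': array([[367.08493814,   0.        , 321.70349271],
       [  0.        , 367.08493814, 196.57749552],
       [  0.        ,   0.        ,   1.        ]]), 'k1': -0.04616837312169297, 'R': array([[-0.65111374, -0.75883133, -0.01503051],
       [-0.56562068,  0.49834437, -0.6570587 ],
       [ 0.5060871 , -0.41931838, -0.75368956]]), 't': array([337.8728711 , 389.3322738 , 631.51356829])}
side {'mtx': array([[380.9451345 ,   0.        , 315.85288442],
       [  0.        , 380.9451345 , 199.31831172],
       [  0.        ,   0.        ,   1.        ]]), 'k1': -0.04701494504574185, 'R': array([[ 0.25641448, -0.96647923,  0.01302003],
       [-0.56330217, -0.16036773, -0.81053862],
       [ 0.78545673,  0.20049963, -0.58554045]]), 't': array([-173.43029881,  375.64055956,  473.93778052])}
wrist {'mtx': array([[320.35165426,   0.        , 315.33561029],
       [  0.        , 320.35165426, 201.3105908 ],
       [  0.        ,   0.        ,   1.        ]]), 'k1': 0.007112187035296624, 'R': array([[-0.32839647, -0.94453794,  0.00195677],
       [-0.90633249,  0.31569513,  0.28088789],
       [-0.26592701,  0.09046911, -0.95973859]]), 't': array([624.40227536, -37.86081553, 379.10188936])}
```

View pics/a_scene.png

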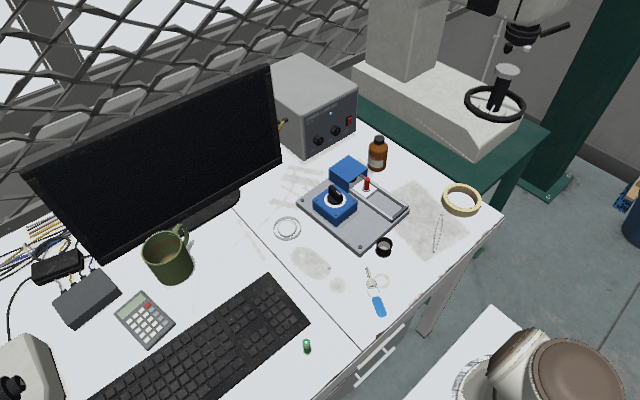

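View pics/a_side.png

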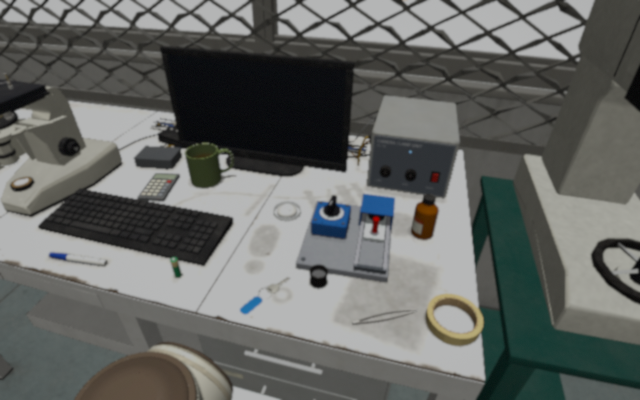

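View pics/a_wrist.png

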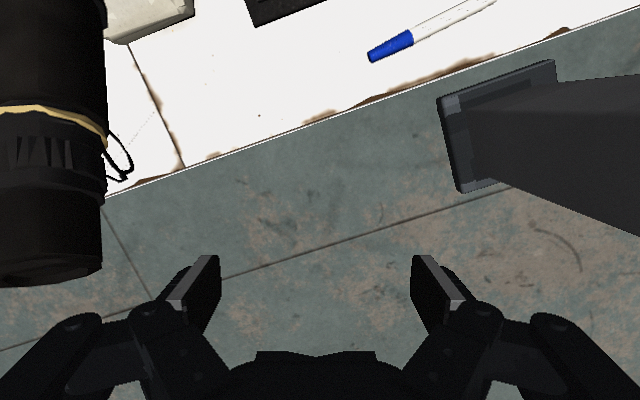

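The scene view shows the knob at about (335,193), the red post at (366,184), the hood at (348,170), the loupe at (385,246) and the bottle at (377,155). In the side view the housing is at (331,218) and the post at (375,224). Next I take a rough position from the colour masks.

```bash
cat > h.py <<'E'
import numpy as np, cv2
from scipy.spatial.transform import Rotation as Ro
def load(f):
    z=np.load(f); return z['i'],z['d'],dict(mtx=z['mtx'],k1=float(z['k1']),R=z['R'],t=z['t'])
def dist(p): return np.array([p['k1'],0,0,0,0.])
def ray(p,uv):
    x=cv2.undistortPoints(np.array(uv,float).reshape(-1,1,2),p['mtx'],dist(p))[:,0]
    d=np.c_[x,np.ones(len(x))]@p['R']; c=-p['R'].T@p['t']; return c,d
def onplane(p,uv,z):
    c,d=ray(p,uv); return c+d*((z-c[2])/d[:,2])[:,None]
def bydepth(p,uv,dep):
    c,d=ray(p,uv); return c+d*np.array(dep).reshape(-1,1)
def tri(p1,u1,p2,u2):
    c1,d1=ray(p1,u1);c2,d2=ray(p2,u2);d1=d1[0];d2=d2[0]
    k=np.linalg.lstsq(np.c_[d1,-d2],c2-c1,rcond=None)[0]
    a=c1+k[0]*d1;b=c2+k[1]*d2; return (a+b)/2,np.linalg.norm(a-b)
def proj(p,X):
    return cv2.projectPoints(np.array(X,float).reshape(-1,1,3),cv2.Rodrigues(p['R'])[0],p['t'],p['mtx'],dist(p))[0][:,0]
def mask(i,name):
    h=cv2.cvtColor(i,cv2.COLOR_BGR2HSV); H,S,V=h[...,0],h[...,1],h[...,2]
    if name=='blue': return ((H>95)&(H<125)&(S>130)&(V>50)).astype(np.uint8)
    if name=='red': return (((H<8)|(H>172))&(S>150)&(V>70)).astype(np.uint8)
def grab(n,tag):
    from bench import arm
    p=arm.camera_params(n); i,d=arm.get_image(n)
    cv2.imwrite(f"pics/{tag}_{n}.png",i); np.savez(f"pics/{tag}_{n}.npz",i=i,d=d,**p); return i,d,p
E
python3 - <<'E'
from h import *
for n in("scene","side"):
    i,d,p=load(f"pics/a_{n}.npz")
    for c in("blue","red"):
        k,l,st,ce=cv2.connectedComponentsWithStats(mask(i,c))
        for j in range(1,k):
            if st[j,4]>15:
                vs,us=np.where((l==j)&(d>0)); P=bydepth(p,np.c_[us,vs],d[vs,us])
                print(n,c,st[j],ce[j].round(1),np.median(P,0).round(),P.min(0).round(),P.max(0).round())
E
```

```text
scene blue [ 313  156   54   70 1518] [340.4 189.8] [ 575. -107.   58.] [ 505. -203.   20.] [640. -26.  83.]
scene blue [613 179  23  34 188] [623.1 199.8] [   29. -1657.  -736.] [  -18. -1937.  -778.] [   46. -1630.  -687.]
scene blue [ 47 239  14   8  26] [ 53.1 242.8] [925. 515.  15.] [923. 498.  11.] [929. 530.  17.]
scene blue [ 11 255  17   8  31] [ 19.1 258. ] [934. 592.  16.] [931. 577.  10.] [938. 611.  20.]
scene blue [372 297  14  20 164] [378.6 306.5] [301.  28.   3.] [280.  14.  -1.] [323.  43.   6.]
scene red [348 117   4   8  22] [349.1 120.3] [ 731. -288.   82.] [ 728. -295.   69.] [ 735. -284.   91.]
scene red [365 177   4  13  49] [366.5 183.1] [ 537. -166.   57.] [ 532. -172.   35.] [ 544. -161.   73.]
side blue [361 195  33  22 566] [377.3 205.6] [ 598. -166.   63.] [ 565. -202.   40.] [ 638. -130.   66.]
side blue [312 203  38  35 744] [330.4 222.9] [510. -75.  56.] [ 503. -110.   26.] [585. -31.  94.]
side blue [ 50 254  16   5  58] [ 58.1 255.6] [299. 470.  15.] [296. 454.  10.] [305. 491.  17.]
side blue [241 298  20  15 143] [250.6 304.9] [300.  27.   4.] [282.  13.   2.] [320.  41.   7.]
side red [432 173   6   9  36] [434.6 177.1] [ 731. -290.   81.] [ 727. -295.   70.] [ 738. -284.   90.]
side red [373 216   7  16  68] [375.3 222.1] [ 535. -169.   63.] [ 532. -175.   35.] [ 588. -160.   72.]
```

```bash
cat >> h.py <<'E'
def toolshift(target,yaw_y=None):
    """shift in tool axes to TCP target; yaw_y: world angle(rad) wanted for tool y axis (mod pi)"""
    from bench import arm
    s=arm.read_state(); R=Ro.from_quat(s['ee_rot']).as_matrix()
    sh=R.T@(np.array(target)-s['position']); sp=None
    if yaw_y is not None:
        # spin +about tool z(down) = clockwise from above
        cur=np.arctan2(R[1,1],R[0,1]); sp=-np.degrees((yaw_y-cur+np.pi/2)%np.pi-np.pi/2)
    return sh.round(1),sp
E
python3 - <<'E'
from h import *
from bench import arm
s=arm.read_state();R=Ro.from_quat(s['ee_rot']).as_matrix();print(R.round(3))
for n in("scene","side","wrist"):
    p=arm.camera_params(n);print(n,(-p['R'].T@p['t']).round())
p=arm.camera_params("wrist");c=-p['R'].T@p['t']
print("cam in tool",R.T@(c-s['position']), (R.T@p['R'].T).round(3))
i,d,p=load("pics/a_wrist.npz")
for uv in[(50,200),(150,20),(520,120),(470,150),(600,150)]:print(uv,bydepth(p,[uv],[d[uv[1],uv[0]]]).round())
print(toolshift([480,-100,420],np.pi/2))
E
```

```text
[[ 0.945 -0.328 -0.   ]
 [-0.328 -0.945 -0.002]
 [ 0.     0.002 -1.   ]]
scene [121. 327. 737.]
side [-116. -202.  584.]
wrist [272. 567. 373.]
cam in tool [70.68425328 -0.33098706 30.49636246] [[-0.001 -0.96  -0.281]
 [ 1.    -0.001 -0.   ]
 [-0.    -0.281  0.96 ]]
(50, 200) [[272. 654. 277.]]
(150, 20) [[395. 686.  40.]]
(520, 120) [[  86.  120. -406.]]
(470, 150) [[ -26.  125. -697.]]
(600, 150) [[  41.  122. -189.]]
(array([486.4, 562. , -15.1]), np.float64(-19.134374665279243))
```

```bash
python3 -m jog '[[[43,43,0,-4],[86,86,0,-8],[129,129,0,-12],[172,172,0,-16],[215,215,0,-19]]]'; python3 -c "
from h import *
print(toolshift([550,-115,404],np.pi/2))"
```

```text
clock: 0.78
position: [337.7, 314.8, 404.2]
ee_rot: [1.0, 0.0, -0.0, 0.001]
contact_force: [-0.0, 0.7, 0.2]
gripper_width: 85.3
(array([212.3, 429.8,   0.8]), np.float64(0.002432025712772628))
```

```bash
python3 -m jog '[[[27,55,0,0],[54,110,0,0],[81,165,0,0],[108,220,0,0],[135,274,0,0]]]'; python3 -m jog '[[[26,52,0,0],[52,104,0,0],[77,155,0,0],[77,155,0,0],[77,155,0,0]]]'; python3 -c "
from h import *
grab('wrist','b')
from bench import arm
s=arm.read_state();print(s['clock'],s['position'],s['joints'],s['wrist_torque'],s['contact_force'])"
```

```text
clock: 1.4
position: [473.1, 38.9, 404.7]
ee_rot: [1.0, 0.0, 0.0, 0.001]
contact_force: [0.4, 1.4, 0.3]
gripper_width: 85.3
clock: 2.02
position: [549.9, -116.3, 404.3]
ee_rot: [1.0, -0.0, -0.001, 0.001]
contact_force: [-0.4, -0.4, -0.1]
gripper_width: 85.2
2.075 [ 549.79133452 -115.6305146   404.69783631] [ 8.13519827e-02  2.77632269e-01 -1.50271102e-01  1.10924660e-03
 -1.14364876e+00  1.48967087e+00] [-0.00639065 -0.02832341 -0.03023662] [ 0.53967634 -0.51431165  0.55920146]
```

View pics/b_wrist.png

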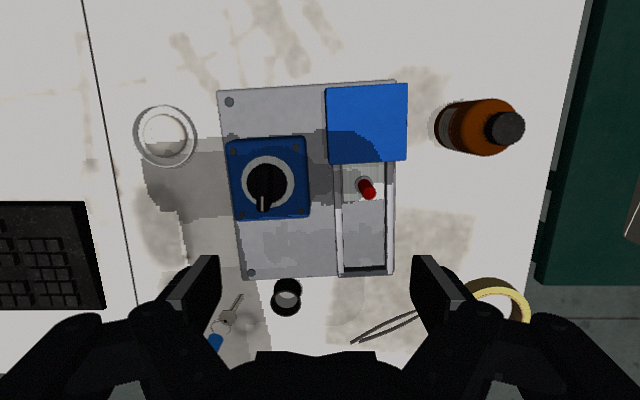

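The wrist view has the housing's top face at about (267,180), the white line end of the knob at (263,207), the red post top at (369,192), the hood at (367,123), the loupe at (287,297), the petri dish at (165,136) and the bottle at (480,127). I now take a second wrist view with a baseline.

```bash
python3 -m jog '[[[-15,-42,32,0],[-30,-85,64,0],[-30,-85,64,0],[-30,-85,64,0],[-30,-85,64,0]]]'; python3 -c "
from h import *
grab('wrist','c')"
```

```text
clock: 2.7
position: [520.1, -30.8, 341.8]
ee_rot: [1.0, 0.0, 0.001, 0.0]
contact_force: [0.1, -0.2, -0.4]
gripper_width: 85.3
```

View pics/c_wrist.png

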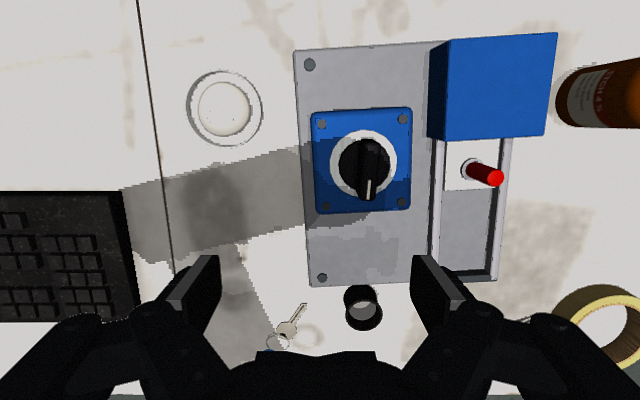

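The second view has the knob at about (368,168) with the white line running (367,180)–(368,198), the post top at (496,178), and the housing screws at (321,125), (403,118), (405,203) and (325,210).

```bash
python3 - <<'E'
from h import *
V={}
for t in 'bc':
    i,d,p=load(f"pics/{t}_wrist.npz"); r={}
    h=cv2.cvtColor(i,cv2.COLOR_BGR2HSV)
    # housing plane fit: blue pixels with depth-height ; report
    m=mask(i,'blue'); k,l,st,ce=cv2.connectedComponentsWithStats(m)
    vs,us=np.where(m>0); P=bydepth(p,np.c_[us,vs],d[vs,us])
    for nm,y0,y1,z0,z1 in(("housing",-130,-20,52,60.5),("hood",-230,-120,57,66)):
        s=(P[:,0]>450)&(P[:,0]<680)&(P[:,1]>y0)&(P[:,1]<y1)&(P[:,2]>z0)&(P[:,2]<z1)
        mm=np.zeros_like(m); mm[vs[s],us[s]]=1
        mm=cv2.morphologyEx(mm,cv2.MORPH_OPEN,np.ones((3,3)))
        c=max(cv2.findContours(mm,0,2)[0],key=cv2.contourArea); hull=cv2.convexHull(c)[:,0]
        zz=np.median(P[s,2]); w=onplane(p,hull,zz)[:,:2].astype(np.float32)
        print(t,nm,"z",zz.round(1),"rect",cv2.minAreaRect(w)); r[nm]=hull
    m=mask(i,'red');vs,us=np.where(m>0);P=bydepth(p,np.c_[us,vs],d[vs,us])
    s=(P[:,0]>450)&(P[:,0]<600)&(P[:,1]<-120)&(P[:,1]>-220)
    top=s&(P[:,2]>66); uvt=np.c_[us[top],vs[top]].mean(0); print(t,"post top uv",uvt,P[top].mean(0).round(1),"zmax",P[s,2].max().round(1)); r['post']=uvt
    # knob top
    vs,us=np.mgrid[60:260,180:460];vs=vs.ravel();us=us.ravel();P=bydepth(p,np.c_[us,vs],d[vs,us])
    s=(P[:,2]>88)&(P[:,2]<100)&(P[:,0]>480)&(P[:,0]<620)&(P[:,1]>-150)&(P[:,1]<-20)
    uk=np.c_[us[s],vs[s]]; w=onplane(p,uk,np.median(P[s,2]))[:,:2].astype(np.float32)
    print(t,"knob top n",s.sum(),"z",np.median(P[s,2]).round(1),cv2.minAreaRect(w),"mean",w.mean(0)); r['knob']=uk.mean(0)
    V[t]=(p,r)
for n in('post','knob'): print(n,tri(V['b'][0],V['b'][1][n],V['c'][0],V['c'][1][n]))
E
python3 - <<'E'
import cv2
a=cv2.imread('pics/b_wrist.png')[120:240,210:330];b=cv2.imread('pics/c_wrist.png')[90:230,295:435]
f=lambda x:cv2.resize(x,(400,400),interpolation=cv2.INTER_NEAREST)
cv2.imwrite('pics/crop1.png',cv2.hconcat([f(a),f(b)]))
E
```

```text
b housing z 58.2 rect ((549.5797119140625, -68.109375), (81.94824981689453, 77.19959259033203), 3.08203125)
b hood z 62.4 rect ((604.4658813476562, -164.4989471435547), (71.2054672241211, 75.33123016357422), 3.1132287979125977)
b post top uv [368.91338583 192.91338583] [ 540.  -168.4   70.5] zmax 72.4
b knob top n 616 z 93.9 ((549.5772705078125, -68.72748565673828), (12.361913681030273, 41.29678726196289), 86.92499542236328) mean [549.9787  -68.48398]
c housing z 58.2 rect ((549.5325317382812, -67.25921630859375), (81.89584350585938, 77.8909912109375), 3.662407636642456)
c hood z 62.3 rect ((604.150146484375, -163.80673217773438), (71.49129486083984, 76.55663299560547), 3.590425729751587)
c post top uv [494.97777778 177.44888889] [ 539.9 -167.9   70.3] zmax 72.0
c knob top n 1041 z 94.0 ((549.2760620117188, -67.24535369873047), (12.39442253112793, 41.404090881347656), 86.86802673339844) mean [549.67065 -67.3109 ]
post (array([ 539.63851464, -168.67621291,   69.08269986]), np.float64(0.07088236629173102))
knob (array([549.21407214, -67.91039312,  90.49049631]), np.float64(0.05998138396260388))
```

View pics/crop1.png

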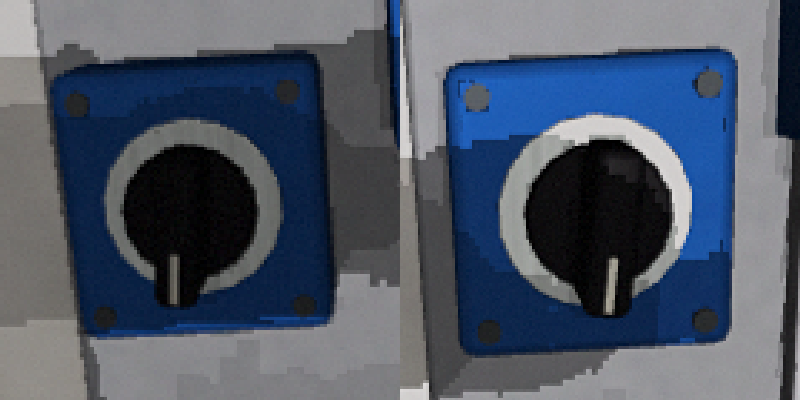

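Measured fixture yaw is about +3.5°, from the housing and hood edges, the housing-to-hood vector and the post-to-hood vector. The knob axis is at about (549.4, −67.7), top at 94 (depth) and 90.5 (triangulated). The bar is at −3.1° in the world, so the knob is at about 0.115 rad, inside its start range. The post is at (539.8, −168.4). I go to the knob now.

```bash
python3 -c "
from h import *
print(toolshift([549.4,-67.7,242],np.radians(90-3.1)))"
python3 -m jog '[[[15,18,30,1.5],[29,37,60,3],[29,37,70,3],[29,37,70,3],[29,37,70,3]]]' 40;  python3 -c "
from h import *
print(toolshift([549.4,-67.7,242],np.radians(90-3.1)))
grab('wrist','d')"
```

```text
(array([29.2, 36.6, 99.7]), np.float64(3.1139962414447955))
clock: 3.38
position: [549.4, -67.8, 272.9]
ee_rot: [1.0, -0.026, 0.002, 0.0]
contact_force: [0.7, -0.1, -0.5]
gripper_width: 39.6
(array([-0.1, -0.1, 30.9]), np.float64(0.14915611363873738))
```

View pics/d_wrist.png

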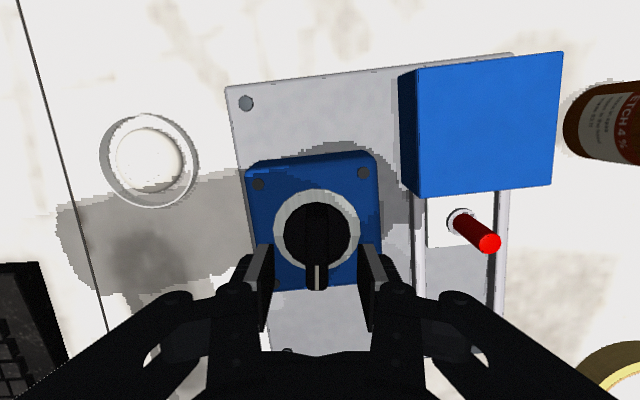

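The bar stands upright at column 316, midway between the pads at 260 and 372. I descend, then close.

```bash
cat > st.py <<'E'
from h import *
from bench import arm
R=[]
s=arm.read_state();R=Ro.from_quat(s['ee_rot']).as_matrix()
bar=np.degrees(np.arctan2(R[1,0],R[0,0])); th=np.radians(3.5-bar)
print("t%.2f knob(est) %.3f rad (tool x %.2f deg) tau %s j6eff %.3f j6 %.3f F %s pos %s w %.1f"%(s['clock'],th,bar,s['wrist_torque'].round(3),s['joint_efforts'][5],s['joints'][5],s['contact_force'].round(1),s['position'].round(1),s['gripper_width']))
E
python3 -m jog '[[[0,0,15,0],[0,0,30,0],[0,0,30,0],[0,0,30,0],[0,0,30,0]]]' && python3 st.py && python3 -m jog '[[[0,0,0,0],[0,0,0,0],[0,0,0,0],[0,0,0,0],[0,0,0,0]]]' 0 && python3 st.py
```

```text
clock: 4.05
position: [549.5, -67.7, 243.2]
ee_rot: [1.0, -0.026, 0.002, 0.0]
contact_force: [-0.5, -0.2, -0.4]
gripper_width: 40.1
t4.05 knob(est) 0.113 rad (tool x -2.95 deg) tau [-0.024 -0.019  0.023] j6eff -0.000 j6 1.348 F [-0.5 -0.2 -0.4] pos [549.5 -67.7 243.2] w 40.1
clock: 4.68
position: [549.5, -68.2, 243.6]
ee_rot: [1.0, -0.026, 0.002, 0.0]
contact_force: [-0.9, -4.5, 3.4]
gripper_width: 10.9
t4.67 knob(est) 0.113 rad (tool x -2.95 deg) tau [-1.419  0.201 -0.067] j6eff 0.002 j6 1.348 F [-0.9 -4.5  3.4] pos [549.5 -68.2 243.6] w 10.9
```

```bash
python3 -m jog '[[[0,0.5,0,0.6],[0,0.5,0,1.2],[0,0.5,0,1.8],[0,0.5,0,2.4],[0,0.5,0,3]]]' >/dev/null; python3 st.py;python3 -m jog '[[[0,0,0,1],[0,0,0,2],[0,0,0,3],[0,0,0,4],[0,0,0,5]]]' >/dev/null; python3 st.py; python3 -m jog '[[[0,0,0,1],[0,0,0,2],[0,0,0,3],[0,0,0,4],[0,0,0,5]]]' >/dev/null; python3 st.py; python3 -m jog '[[[0,0,0,0.6],[0,0,0,1.2],[0,0,0,1.8],[0,0,0,2.4],[0,0,0,3]]]' >/dev/null; python3 st.py
```

```text
t5.30 knob(est) 0.165 rad (tool x -5.98 deg) tau [0.532 0.402 0.222] j6eff -0.095 j6 1.296 F [-1.7  0.7  3.7] pos [549.4 -68.4 243.6] w 10.8
t5.92 knob(est) 0.254 rad (tool x -11.05 deg) tau [0.051 0.324 0.172] j6eff -0.077 j6 1.207 F [-0.7 -0.2  2.7] pos [549.4 -68.5 243.6] w 11.0
t6.55 knob(est) 0.342 rad (tool x -16.11 deg) tau [-0.081  0.29   0.203] j6eff -0.084 j6 1.119 F [-0.8 -1.   3.6] pos [549.4 -68.5 243.6] w 11.0
t7.17 knob(est) 0.395 rad (tool x -19.16 deg) tau [-0.111  0.338  0.096] j6eff -0.088 j6 1.066 F [-0.3 -0.   3.1] pos [549.4 -68.5 243.5] w 10.7
```

```bash
for k in 1; do python3 -m jog '[[[0,0,0,0.6],[0,0,0,1.2],[0,0,0,1.8],[0,0,0,2.4],[0,0,0,3]]]' >/dev/null; python3 st.py; python3 -m jog '[[[0,0,0,0.6],[0,0,0,1.2],[0,0,0,1.8],[0,0,0,2.4],[0,0,0,3]]]' >/dev/null; python3 st.py; done
```

```text
t7.80 knob(est) 0.448 rad (tool x -22.19 deg) tau [-0.206  0.323  0.128] j6eff -0.100 j6 1.013 F [-1.2 -0.9  3. ] pos [549.4 -68.6 243.6] w 11.0
t8.43 knob(est) 0.502 rad (tool x -25.24 deg) tau [-0.28   0.231  0.141] j6eff -0.089 j6 0.960 F [-0.5 -2.1  2.8] pos [549.4 -68.6 243.6] w 10.8
```

```bash
python3 -m jog '[[[0,0,0,0.6],[0,0,0,1.2],[0,0,0,1.8],[0,0,0,2.4],[0,0,0,3]]]' >/dev/null; python3 st.py
```

```text
t9.05 knob(est) 0.555 rad (tool x -28.27 deg) tau [-0.333  0.293  0.091] j6eff -0.098 j6 0.907 F [-1.7 -1.5  2.7] pos [549.4 -68.6 243.5] w 11.0
```

```bash
python3 -m jog '[[[0,0,0,0.6],[0,0,0,1.2],[0,0,0,1.8],[0,0,0,2.4],[0,0,0,3]]]' >/dev/null; python3 st.py
```

```text
t9.68 knob(est) 0.608 rad (tool x -31.31 deg) tau [-0.424  0.306  0.153] j6eff -0.092 j6 0.853 F [-1.6 -2.   2.7] pos [549.4 -68.7 243.6] w 10.7
```

Even drag of about 0.09 N m so far. I carry on two calls at a time.

```bash
python3 -m jog '[[[0,0,0,0.6],[0,0,0,1.2],[0,0,0,1.8],[0,0,0,2.4],[0,0,0,3]]]' >/dev/null; python3 st.py; python3 -m jog '[[[0,0,0,0.6],[0,0,0,1.2],[0,0,0,1.8],[0,0,0,2.4],[0,0,0,3]]]' >/dev/null; python3 st.py
```

```text
t10.30 knob(est) 0.661 rad (tool x -34.35 deg) tau [-0.456  0.333  0.159] j6eff -0.098 j6 0.800 F [-2.  -1.6  3.8] pos [549.4 -68.7 243.6] w 10.9
t10.93 knob(est) 0.714 rad (tool x -37.39 deg) tau [-0.576  0.266  0.173] j6eff -0.095 j6 0.747 F [ 0.1 -2.7  3.1] pos [549.4 -68.7 243.6] w 11.1
```

```bash
python3 -m jog '[[[0,0,0,0.6],[0,0,0,1.2],[0,0,0,1.8],[0,0,0,2.4],[0,0,0,3]]]' >/dev/null; python3 st.py
```

```text
t11.55 knob(est) 0.767 rad (tool x -40.43 deg) tau [-0.654  0.313  0.131] j6eff -0.099 j6 0.694 F [-1.1 -3.1  3.2] pos [549.4 -68.7 243.6] w 11.0
```

```bash
python3 -m jog '[[[0,0,0,0.6],[0,0,0,1.2],[0,0,0,1.8],[0,0,0,2.4],[0,0,0,3]]]' >/dev/null; python3 st.py; python3 -m jog '[[[0,0,0,0.6],[0,0,0,1.2],[0,0,0,1.8],[0,0,0,2.4],[0,0,0,3]]]' >/dev/null; python3 st.py
```

```text
t12.18 knob(est) 0.820 rad (tool x -43.48 deg) tau [-0.631  0.368  0.177] j6eff -0.097 j6 0.641 F [-1.5 -3.1  3.1] pos [549.4 -68.8 243.6] w 10.7
t12.80 knob(est) 0.873 rad (tool x -46.51 deg) tau [-0.789  0.341  0.158] j6eff -0.100 j6 0.588 F [-0.7 -2.5  3.5] pos [549.3 -68.8 243.5] w 10.9
```

```bash
python3 -m jog '[[[0,0,0,0.6],[0,0,0,1.2],[0,0,0,1.8],[0,0,0,2.4],[0,0,0,3]]]' >/dev/null; python3 st.py
```

```text
t13.43 knob(est) 0.926 rad (tool x -49.55 deg) tau [-0.812  0.337  0.172] j6eff -0.098 j6 0.535 F [-1.8 -2.   4. ] pos [549.3 -68.8 243.5] w 10.9
```

```bash
python3 -m jog '[[[0,0,0,0.6],[0,0,0,1.2],[0,0,0,1.8],[0,0,0,2.4],[0,0,0,3]]]' >/dev/null; python3 st.py; python3 -m jog '[[[0,0,0,0.6],[0,0,0,1.2],[0,0,0,1.8],[0,0,0,2.4],[0,0,0,3]]]' >/dev/null; python3 st.py
```

```text
t14.05 knob(est) 0.979 rad (tool x -52.59 deg) tau [-0.83   0.391  0.138] j6eff -0.099 j6 0.482 F [-0.2 -3.3  3.6] pos [549.3 -68.8 243.6] w 10.8
t14.68 knob(est) 1.032 rad (tool x -55.63 deg) tau [-0.872  0.432  0.12 ] j6eff -0.100 j6 0.429 F [-2.6 -2.8  3.9] pos [549.3 -68.9 243.5] w 11.2
```

```bash
python3 -m jog '[[[0,0,0,0.6],[0,0,0,1.2],[0,0,0,1.8],[0,0,0,2.4],[0,0,0,3]]]' >/dev/null; python3 st.py
```

```text
t15.30 knob(est) 1.085 rad (tool x -58.68 deg) tau [-0.874  0.453  0.132] j6eff -0.035 j6 0.376 F [-2.  -3.   3.4] pos [549.2 -68.9 243.6] w 10.8
```

Torque is dipping (−0.10 → −0.035). I go on in smaller steps.

```bash
python3 -m jog '[[[0,0,0,0.3],[0,0,0,0.6],[0,0,0,0.9],[0,0,0,1.2],[0,0,0,1.5]]]' >/dev/null; python3 st.py
```

```text
t15.93 knob(est) 1.112 rad (tool x -60.22 deg) tau [-0.937  0.445 -0.088] j6eff 0.094 j6 0.349 F [-2.3 -2.5  3.1] pos [549.3 -68.9 243.5] w 10.9
```

```bash
python3 -m jog '[[[0,0,0,0.3],[0,0,0,0.6],[0,0,0,0.9],[0,0,0,1.2],[0,0,0,1.5]]]' >/dev/null; python3 st.py
```

```text
t16.55 knob(est) 1.139 rad (tool x -61.74 deg) tau [-0.929  0.443 -0.068] j6eff 0.078 j6 0.323 F [-1.7 -1.9  3. ] pos [549.3 -68.9 243.6] w 10.9
```

```bash
python3 -m jog '[[[0,0,0,0.3],[0,0,0,0.6],[0,0,0,0.9],[0,0,0,1.2],[0,0,0,1.5]]]' >/dev/null; python3 st.py
```

```text
t17.18 knob(est) 1.165 rad (tool x -63.25 deg) tau [-0.937  0.524 -0.086] j6eff 0.047 j6 0.296 F [-2.  -3.8  4. ] pos [549.2 -68.9 243.5] w 10.8
```

```bash
python3 -m jog '[[[0,0,0,0.2],[0,0,0,0.4],[0,0,0,0.6],[0,0,0,0.8],[0,0,0,1]]]' >/dev/null; python3 st.py
```

```text
t17.80 knob(est) 1.182 rad (tool x -64.24 deg) tau [-1.023  0.512  0.09 ] j6eff -0.094 j6 0.279 F [-1.8 -3.4  3.4] pos [549.2 -68.9 243.6] w 10.5
```

```bash
python3 -m jog '[[[0,0,0,0.2],[0,0,0,0.4],[0,0,0,0.6],[0,0,0,0.8],[0,0,0,1]]]' >/dev/null; python3 st.py
```

```text
t18.43 knob(est) 1.200 rad (tool x -65.24 deg) tau [-0.921  0.5    0.307] j6eff -0.294 j6 0.261 F [-1.9 -2.9  3.2] pos [549.2 -68.9 243.5] w 10.7
```

Dip, then a rise to 0.29 N m, so the middle lies near 1.18. I back up 1° and release, opening modestly so that I can see it settle.

```bash
python3 -m jog '[[[0,0,0,-0.3],[0,0,0,-0.6],[0,0,0,-0.9],[0,0,0,-1],[0,0,0,-1]]]' >/dev/null; python3 st.py;  python3 -m jog '[[[0,0,0,0],[0,0,0,0],[0,0,0,0],[0,0,0,0],[0,0,0,0]]]' 40 >/dev/null; python3 st.py
```

```text
t19.05 knob(est) 1.183 rad (tool x -64.26 deg) tau [-0.907  0.497 -0.037] j6eff 0.069 j6 0.279 F [-1.7 -4.   3.2] pos [549.2 -68.9 243.5] w 10.8
t19.68 knob(est) 1.182 rad (tool x -64.25 deg) tau [-0.013  0.013  0.002] j6eff 0.000 j6 0.279 F [-0.3 -0.8 -0.4] pos [549.2 -68.8 243.5] w 40.0
```

```bash
python3 -m jog '[[[0,0,-15,0],[0,0,-45,0],[0,0,-75,0],[0,0,-75,0],[0,0,-75,0]]]';python3 -c "
from h import *
i,d,p=grab('wrist','e')
vs,us=np.mgrid[0:400,0:640];vs=vs.ravel();us=us.ravel();P=bydepth(p,np.c_[us,vs],d[vs,us])
s=(P[:,2]>88)&(P[:,2]<100)&(np.hypot(P[:,0]-549.4,P[:,1]+68.5)<27)
w=onplane(p,np.c_[us[s],vs[s]],94)[:,:2].astype(np.float32); print(cv2.minAreaRect(w),s.sum())
"; python3 st.py
```

```text
clock: 20.3
position: [548.7, -68.8, 318.8]
ee_rot: [0.847, -0.532, 0.002, -0.0]
contact_force: [-0.3, 0.2, -0.1]
gripper_width: 40.1
((549.1088256835938, -69.10334777832031), (11.226759910583496, 42.34104919433594), 25.730865478515625) 1096
t20.35 knob(est) 1.183 rad (tool x -64.27 deg) tau [ 0.009  0.039 -0.016] j6eff 0.000 j6 0.279 F [-0.4 -0.5 -0.2] pos [548.6 -68.8 318.2] w 40.1
```

View pics/e_wrist.png

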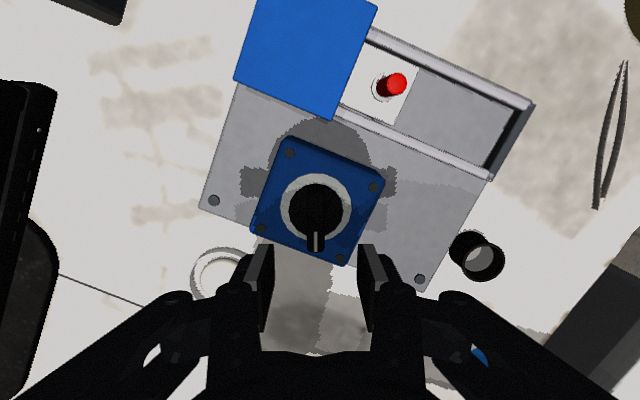

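The knob still stands at −64.3° (1.183 rad) in the image, so it didn't move on release; the post is visible at (395,85). Now I go to the post.

```bash
python3 -c "
from h import *
print(toolshift([539.8,-168.5,290],np.radians(93.5)))"
```

```text
(array([86. , 51.3, 28.3]), np.float64(-67.76722716190052))
```

```bash
python3 -m jog '[[[20,12,0,-10],[40,24,0,-20],[60,36,0,-30],[86,51,10,-40],[86,51,20,-50]]]'; python3 -m jog '[[[0,0,0,-9],[0,0,0,-17.8],[0,0,0,-17.8],[0,0,0,-17.8],[0,0,0,-17.8]]]'; python3 -c "
from h import *
print(toolshift([539.8,-168.5,211],np.radians(93.5)))
i,d,p=grab('wrist','f')
m=mask(i,'red');vs,us=np.where(m>0);P=bydepth(p,np.c_[us,vs],d[vs,us])
s=(abs(P[:,0]-540)<40)&(abs(P[:,1]+168)<40)&(P[:,2]>66)
u=np.c_[us[s],vs[s]].mean(0);print(P[s].mean(0),onplane(p,[u],70))
i2,d2,p2=load('pics/e_wrist.npz')
m=mask(i2,'red');vs,us=np.where(m>0);P=bydepth(p2,np.c_[us,vs],d2[vs,us])
s=(abs(P[:,0]-540)<40)&(abs(P[:,1]+168)<40)&(P[:,2]>66)
u2=np.c_[us[s],vs[s]].mean(0);print(tri(p,u,p2,u2),P[s].mean(0))
"
```

```text
clock: 20.98
position: [539.5, -170.0, 297.0]
ee_rot: [0.992, -0.123, 0.0, 0.001]
contact_force: [0.2, 1.1, -0.0]
gripper_width: 40.1
clock: 21.6
position: [539.5, -169.9, 296.8]
ee_rot: [0.999, 0.032, -0.0, 0.001]
contact_force: [0.4, 0.3, -0.3]
gripper_width: 40.0
(array([ 0.5, -1.5, 85.8]), np.float64(0.14999267835471727))
[ 540.52220678 -168.45021779   70.17891362] [[ 540.4674155  -168.45368692   70.        ]]
(array([ 539.44530412, -168.66891791,   67.5766853 ]), np.float64(0.45725796443341)) [ 539.79117461 -168.37680321   70.3684601 ]
```

View pics/f_wrist.png

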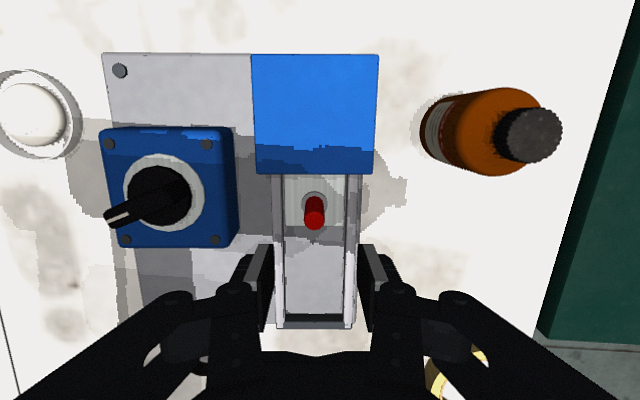

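The post is central at column 314 between the pads, the track is straight, and the bottle is well clear to the right. I descend and grip.

```bash
python3 -m jog '[[[0.5,-1.3,25,0],[0.5,-1.3,55,0],[0.5,-1.3,75,0],[0.5,-1.3,84,0],[0.5,-1.3,84,0]]]'; python3 st.py; python3 -m jog '[[[0,0,0,0],[0,0,0,0],[0,0,0,0],[0,0,0,0],[0,0,0,0]]]' 0 >/dev/null; python3 st.py
```

```text
clock: 22.28
position: [540.0, -168.7, 212.7]
ee_rot: [0.999, 0.032, -0.001, 0.001]
contact_force: [0.0, 0.4, 0.6]
gripper_width: 39.8
t22.27 knob(est) -0.003 rad (tool x 3.66 deg) tau [ 0.042 -0.017  0.001] j6eff -0.002 j6 1.649 F [0.  0.4 0.6] pos [ 540.  -168.7  212.7] w 39.8
t22.90 knob(est) -0.003 rad (tool x 3.67 deg) tau [-0.208  0.243 -0.007] j6eff 0.015 j6 1.649 F [-0.8 -0.9  6.4] pos [ 540.3 -168.8  213.7] w 12.2
```

```bash
python3 -m jog '[[[-0.4,0,0,0],[-0.8,0,0,0],[-1.2,0,0,0],[-1.6,0,0,0],[-2,0,0,0]]]'>/dev/null; python3 st.py
```

```text
t23.52 knob(est) -0.003 rad (tool x 3.68 deg) tau [-0.119 -0.43  -0.062] j6eff 0.029 j6 1.649 F [ 0.7 -1.1  0.6] pos [ 538.4 -169.   213.8] w 12.4
```

```bash
python3 -m jog '[[[-0.5,0,0,0],[-1,0,0,0],[-1.5,0,0,0],[-2,0,0,0],[-2.5,0,0,0]]]'>/dev/null; python3 st.py
```

```text
t24.15 knob(est) -0.003 rad (tool x 3.68 deg) tau [-0.105 -0.445 -0.064] j6eff 0.028 j6 1.650 F [ 1.5 -0.5  1.4] pos [ 535.9 -169.1  213.8] w 12.2
```

It is free: 1.5 N at 4.4 mm. I keep drawing gently.

```bash
python3 -m jog '[[[-1.5,0,0,0],[-3.5,0,0,0],[-6,0,0,0],[-8,0,0,0],[-10,0,0,0]]]'>/dev/null; python3 st.py;python3 -m jog '[[[-3,0,0,0],[-6,0,0,0],[-9,0,0,0],[-12,0,0,0],[-15,0,0,0]]]'>/dev/null; python3 st.py
```

```text
t24.77 knob(est) -0.003 rad (tool x 3.68 deg) tau [ 0.01  -0.451  0.008] j6eff 0.020 j6 1.651 F [ 1.  -0.3  0.7] pos [ 525.8 -169.8  213.8] w 12.1
t25.40 knob(est) -0.003 rad (tool x 3.68 deg) tau [ 0.215 -0.445  0.008] j6eff 0.013 j6 1.654 F [ 1.2 -0.9  1. ] pos [ 510.6 -170.7  213.8] w 11.9
```

```bash
python3 -m jog '[[[-3,0,0,0],[-6,0,0,0],[-9,0,0,0],[-12,0,0,0],[-15,0,0,0]]]'>/dev/null; python3 st.py;python3 -m jog '[[[-3,0,0,0],[-6,0,0,0],[-9,0,0,0],[-12,0,0,0],[-15,0,0,0]]]'>/dev/null; python3 st.py
```

```text
t26.02 knob(est) -0.003 rad (tool x 3.68 deg) tau [ 0.333 -0.473 -0.01 ] j6eff 0.008 j6 1.656 F [0.7 0.7 0.6] pos [ 495.4 -171.6  213.8] w 11.9
t26.65 knob(est) -0.003 rad (tool x 3.68 deg) tau [ 0.43  -0.468  0.028] j6eff 0.002 j6 1.659 F [1.7 2.3 1.7] pos [ 480.3 -172.5  213.8] w 12.3
```

```bash
python3 -m jog '[[[-1.8,0,0,0],[-3.6,0,0,0],[-5.2,0,0,0],[-6.6,0,0,0],[-8,0,0,0]]]'>/dev/null; python3 st.py
```

```text
t27.27 knob(est) -0.003 rad (tool x 3.69 deg) tau [ 0.533 -0.337 -0.015] j6eff 0.002 j6 1.660 F [2.  2.  1.6] pos [ 472.2 -173.   213.7] w 12.1
```

```bash
python3 -m jog '[[[-0.3,0,0,0],[-0.6,0,0,0],[-0.9,0,0,0],[-1.2,0,0,0],[-1.5,0,0,0]]]'>/dev/null; python3 st.py
```

```text
t27.90 knob(est) -0.003 rad (tool x 3.68 deg) tau [ 0.529 -0.413  0.003] j6eff 0.005 j6 1.661 F [2.2 2.6 2.2] pos [ 470.7 -173.1  213.8] w 12.2
```

```bash
python3 -m jog '[[[-0.3,0,0,0],[-0.6,0,0,0],[-0.9,0,0,0],[-1,0,0,0],[-1,0,0,0]]]'>/dev/null; python3 st.py
```

```text
t28.52 knob(est) -0.003 rad (tool x 3.69 deg) tau [ 0.582 -1.112 -0.034] j6eff 0.016 j6 1.661 F [ 4.4  2.6 -0.8] pos [ 470.1 -173.1  213.8] w 12.2
```

```bash
python3 -m jog '[[[-0.2,0,0,0],[-0.4,0,0,0],[-0.6,0,0,0],[-0.6,0,0,0],[-0.6,0,0,0]]]'>/dev/null; python3 st.py
```

```text
t29.15 knob(est) -0.003 rad (tool x 3.70 deg) tau [ 0.69  -1.321 -0.044] j6eff 0.021 j6 1.661 F [ 4.5  1.2 -2.6] pos [ 469.9 -173.1  213.8] w 12.0
```

The stop is reached: 70.4 mm drawn and the force rising to 4.5 N. I release, rise and check.

```bash
python3 -m jog '[[[0,0,0,0],[0,0,0,0],[0,0,0,0],[0,0,0,0],[0,0,0,0]]]' 40 >/dev/null; python3 st.py; python3 -m jog '[[[0,0,-15,0],[0,0,-45,0],[0,0,-85,0],[0,0,-115,0],[0,0,-115,0]]]'; python3 -c "
from h import *
i,d,p=grab('wrist','g')
m=mask(i,'red');vs,us=np.where(m>0);P=bydepth(p,np.c_[us,vs],d[vs,us])
s=(abs(P[:,0]-470)<40)&(abs(P[:,1]+173)<40)&(P[:,2]>66)
a=P[s].mean(0);print(a,np.hypot(*(a-[540.1,-168.5,0])[:2]))
vs,us=np.mgrid[0:400,0:640];vs=vs.ravel();us=us.ravel();P=bydepth(p,np.c_[us,vs],d[vs,us])
s=(P[:,2]>88)&(P[:,2]<100)&(np.hypot(P[:,0]-549.4,P[:,1]+68.5)<27)
w=onplane(p,np.c_[us[s],vs[s]],94)[:,:2].astype(np.float32); print(cv2.minAreaRect(w),s.sum())
"
```

```text
t29.77 knob(est) -0.003 rad (tool x 3.70 deg) tau [0.057 0.041 0.06 ] j6eff 0.000 j6 1.661 F [ 0.3 -0.9  0.6] pos [ 469.8 -173.2  213.8] w 39.9
clock: 30.4
position: [469.9, -173.0, 331.3]
ee_rot: [0.999, 0.032, 0.005, 0.001]
contact_force: [-0.1, 0.6, -0.6]
gripper_width: 40.3
[ 470.15285899 -172.65813004   70.3795058 ] 70.07062566842453
((548.57666015625, -69.77413940429688), (13.213205337524414, 43.057899475097656), 25.174972534179688) 1563
```

View pics/g_wrist.png

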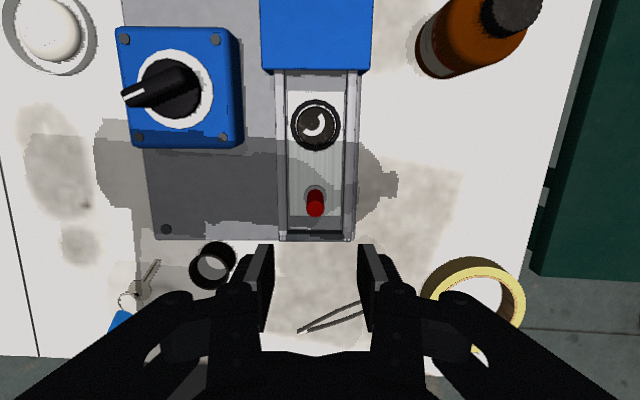

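The slide is out: the post is at (315,203), the specimen sits in its nest at (317,124), the knob is unmoved, and the loupe, petri dish and bottle are standing. One last check of the specimen's height and the bystanders, then I hand in.

```bash
python3 -c "
from h import *
i,d,p=load('pics/g_wrist.npz')
vs,us=np.mgrid[100:150,290:345];vs=vs.ravel();us=us.ravel();P=bydepth(p,np.c_[us,vs],d[vs,us])
s=(P[:,2]>44); print('specimen top',s.sum(),np.median(P[s],0).round(1),cv2.minEnclosingCircle(P[s][:,:2].astype(np.float32)))
a,_,_=load('pics/a_scene.npz');b,_,_=grab('scene','g')
print('loupe diff',cv2.absdiff(a,b)[235:258,374:394].mean(),'bottle',cv2.absdiff(a,b)[136:170,368:388].mean(),'petri',cv2.absdiff(a,b)[216:240,272:302].mean())
"
```

```text
specimen top 1213 [ 529.8 -169.1   48.5] ((529.4722900390625, -169.2964324951172), 14.967720031738281)
loupe diff 8.3 bottle 29.698039215686276 petri 0.3925925925925926
```

View pics/g_scene.png

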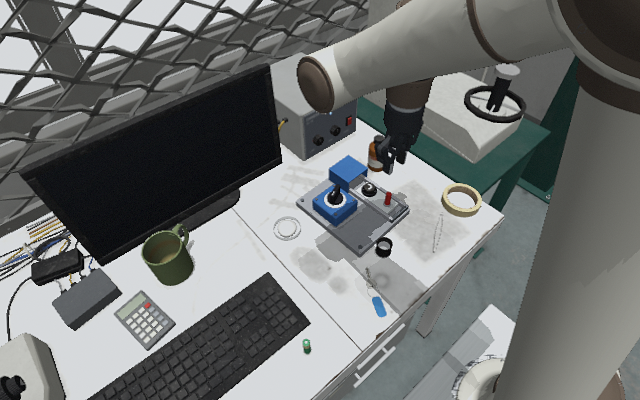

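The scene view shows the bottle, loupe and petri dish where they were. The bottle's pixel difference comes from the gripper standing in front of it, the loupe's from the arm's shadow. The specimen top is at 48.5 mm with a 15 mm radius, so it is seated.

```bash
python3 -c "
from bench import arm
print(arm.job_done(), arm.read_state()['clock'])"
```

```text
the job is handed in; nothing more can be done
the job is handed in; nothing more can be done
```

The slide is drawn out to its stop, the knob rests in the notch, and I handed the job in at about 30.5 s on the robot's clock, under the 72 s limit.

- **Knob:** I turned it clockwise in small steps. The torque stayed even at about 0.09–0.10 N m. It then dipped to a forward pull of about 0.09 N m near 1.11 rad and rose to 0.29 N m against turning at 1.20 rad. I backed up to 1.183 rad and let go. In the pictures the bar stayed at −64.3° right after release and measured −64.8° at the end, which is within measuring error.
- **Slide:** It moved freely at about 1–3 N until it met the stop at 4.5 N, so it was never forced against the lock. The post measured 70.1 mm from where it started, against 70 mm expected.
- **Specimen:** Its top is at 48.5 mm with a 15 mm radius, which matches it lying flat in the nest.
- **Surroundings:** The petri dish is unchanged in the scene picture. The loupe and bottle look to be where they were, but I checked them only by eye. The pixel comparison was spoiled by the arm's shadow on the loupe and the gripper in front of the bottle.
- **Disagreement:** Triangulating the knob and post tops from two wrist views gave heights 1–3.5 mm lower than the depth readings. I used the depth readings, which matched the given sizes.

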